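# Seat the tube block, then find the socket that fits the mixer's clamp nut

### The job

Get the tube mixer ready for tightening: press the blue tube block fully home in the mixer's recess, so that its blue top is flush with the white deck, and then try the red-handled sockets on the brass clamp nut on the mixer until you find the one that goes all the way down over the nut. Stand any socket that does not fit back upright on the bench and leave everything else where it is. Finish while still gripping the fitting socket, held upright and fully seated on the nut: do not let go of it.

Things in the scene. Friction and masses are not known exactly. Their poses are not given: they have to be found in the camera images.
- tube_block: Loose blue metal block 60 (x) x 44 (y) x 20 mm (lowest 4 mm stepped in by 2 mm a side) with black tube holes and, standing on the middle of its top, an aluminium lifting bar 12 (x) x 38 (y) mm, 34 mm tall (20 to 54 mm above the origin), the part to grip. Origin: centre of the underside; z up. About 220 g. Lies flat on the bench to the robot's left at the start.
- mixer: Fixed bench mixer, white deck on grey body, 170 (x) x 240 (y) x 72 mm. Origin: centre of the underside, z up. The recess is at its +y end, the clamp boss at its -y end.
- recess_floor (a point): Centre of the floor of the mixer's rectangular recess, 20 mm below the deck; axes as the mixer's. The recess is 63 (x) x 47 (y) mm: the block fits with 1.5 mm all round, long side along x (either way round), and is flush when its origin is here.
- clamp_seat (a point): Point on the top of the mixer's deck where the origin of the clamp boss in use lies, 110 mm from the recess centre.
- boss_1: Fixed round dark clamp boss, disc 66 mm across, 4 mm thick, with a brass hex nut in a hexagonal well. Origin: centre of the underside, z up. Well floor 4 mm, nut top and well rim 18 mm above the origin (nut's top 4 mm stepped in 1 mm a side; a 7 mm stud stands 5 mm above it). Flats of nut and well face the x axis, repeating every 60 degrees.
- boss_2: Built as boss_1 but another nut size (20, 27 and 34 mm across flats among the three, unmarked). One boss sits on the mixer at clamp_seat; the other two are spares on the grey stand at the back, not to be used.
- boss_3: Built as boss_1, the remaining size. On any boss only the matching socket goes down to the well floor (its origin 4 mm above the boss's); a smaller one stops on the nut and a larger one on the rim, 14 mm higher.
- socket_1: Upright steel socket, 180 g, on the bench at the robot's right. From its origin (centre of the open lower end) up: hexagonal tube 34 mm tall, 3 mm walls, cavity 30 mm deep; then a red 18 x 18 mm square bar, 34 to 78 mm above the origin, to grip. Z up; bar faces and two hexagon flats face the x axis (hexagon repeats every 60 degrees, bar every 90). Unmarked: fits a 20, 27 or 34 mm nut.
- socket_2: Another socket, built as socket_1 but of another size. The three are for 20, 27 and 34 mm nuts, in no stated order: 28.6, 35.6 and 42.6 mm across flats outside, 2.6 mm wider inside than their nut.
- socket_3: Third socket, built as socket_1, of the remaining size.
- jar_a: Bystander: clear specimen jar with blue cap, 48 mm across, 60 mm tall; origin at the centre of its base.
- jar_b: Bystander: the same kind of jar, near the sockets.
- amber_bottle: Bystander: amber bottle, 50 mm across, 100 mm tall; origin at the centre of its base.
- pink_bottle: Bystander: pink bottle, 64 mm across, 180 mm tall; origin at the centre of its base.
- dish: Bystander: shallow glass dish, 90 mm across, 16 mm tall; origin at the centre of its base.

How it is judged:
On the way, in this order (a step that is already met when the one before it is completed fails the run):
1. the tube block is fully home in the recess, flush and let go (x of tube_block in the frame of recess_floor between -0.004 and 0.004 m and y of tube_block in the frame of recess_floor between -0.004 and 0.004 m and z of tube_block in the frame of recess_floor below 0.002 m and angle between tube_block's own z axis and vertical below 0.05 rad and contact force between the fingers and tube_block below 0.1 N), for 0.2 s.
2. the fitting socket is down over the nut on the mixer (((horizontal distance between boss_3 and clamp_seat below 0.01 m and horizontal distance between socket_1 and boss_3 below 0.003 m and z of socket_1 in the frame of boss_3 between 0.001 and 0.0065 m and angle between socket_1's own z axis and vertical below 0.06 rad) or (horizontal distance between boss_1 and clamp_seat below 0.01 m and horizontal distance between socket_2 and boss_1 below 0.003 m and z of socket_2 in the frame of boss_1 between 0.001 and 0.0065 m and angle between socket_2's own z axis and vertical below 0.06 rad) or (horizontal distance between boss_2 and clamp_seat below 0.01 m and horizontal distance between socket_3 and boss_2 below 0.003 m and z of socket_3 in the frame of boss_2 between 0.001 and 0.0065 m and angle between socket_3's own z axis and vertical below 0.06 rad))), for 0.2 s.
At the end, for the whole second after the job is handed in: Block in the recess: within 4 mm sideways, at most 2 mm proud, level. The matching socket on the mixer's nut: within 3 mm of its axis, at most 2.5 mm above the well floor, upright, gripped with over 2 N. The other two sockets upright on the bench, at rest, at most 5 mm above it (x of tube_block in the frame of recess_floor between -0.004 and 0.004 m and y of tube_block in the frame of recess_floor between -0.004 and 0.004 m and z of tube_block in the frame of recess_floor below 0.002 m and angle between tube_block's own z axis and vertical below 0.05 rad and ((horizontal distance between boss_3 and clamp_seat below 0.01 m and horizontal distance between socket_1 and boss_3 below 0.003 m and z of socket_1 in the frame of boss_3 between 0.001 and 0.0065 m and angle between socket_1's own z axis and vertical below 0.06 rad and contact force between the fingers and socket_1 above 2 N and height (world z) of each of socket_2, socket_3 below 0.005 m and angle between each of socket_2, socket_3's own z axis and vertical below 0.08 rad and linear speed of each of socket_2, socket_3 below 0.02 m/s) or (horizontal distance between boss_1 and clamp_seat below 0.01 m and horizontal distance between socket_2 and boss_1 below 0.003 m and z of socket_2 in the frame of boss_1 between 0.001 and 0.0065 m and angle between socket_2's own z axis and vertical below 0.06 rad and contact force between the fingers and socket_2 above 2 N and height (world z) of each of socket_1, socket_3 below 0.005 m and angle between each of socket_1, socket_3's own z axis and vertical below 0.08 rad and linear speed of each of socket_1, socket_3 below 0.02 m/s) or (horizontal distance between boss_2 and clamp_seat below 0.01 m and horizontal distance between socket_3 and boss_2 below 0.003 m and z of socket_3 in the frame of boss_2 between 0.001 and 0.0065 m and angle between socket_3's own z axis and vertical below 0.06 rad and contact force between the fingers and socket_3 above 2 N and height (world z) of each of socket_1, socket_2 below 0.005 m and angle between each of socket_1, socket_2's own z axis and vertical below 0.08 rad and linear speed of each of socket_1, socket_2 below 0.02 m/s))); the arm keeps its last pose, push and grip.
It fails at once if a bystander (jar, bottle, or dish) is moved by more than 30 mm or tipped (distance of any of jar_a, jar_b, amber_bottle, pink_bottle, dish from where it was at the start of the episode above 0.03 m or angle between any of jar_a, jar_b, amber_bottle, pink_bottle, dish's own z axis and vertical above 0.35 rad).
It also fails if it takes over 72 s, if anything falls off the work surface, if the arm or the gripper's body presses on something with over 40 N, if the wrist force passes 120 N, or if a joint passes its speed limit or range.

### The arm

A 7-joint arm with a two-finger parallel gripper is mounted at the origin on the work surface. World frame = base frame: x ahead of the robot, y to its left, z up, the work surface at z = 0. Lengths are in m, angles in rad, forces in N, time in s.
With the tool pointing down it reaches from about 0.35 to 0.775 m from the base axis. Payload 3.1 kg.
Tool frame: the origin (TCP) lies at the very end of the fingers, on their centre line; the grasp point (between the pads) lies bot.tcp_to_grasp behind it (bot.tcp_to_grasp is the distance from the TCP to the grasp point, in m); z points along the fingers, y is the line along which they close (so a half turn about z gives the same grasp; the last joint's range is limited). The gripper opens to 85 mm and grips with 20 to 120 N. Pads are 22 mm wide; open, the fingers measure 114 mm over their backs; the gripper's body (76 mm by 85 mm) begins 54 mm behind the grasp point. The pads swing forward as they close: fully open they stand 13 mm farther back than shut.
Start: joints at [-1.186, 0.311, 0.014, 1.512, -0.004, 1.319, -0.027], TCP at [0.228, 0.501, 0.231] pointing down, gripper open.
Joint ranges: [-2.7, 2.7], [-0.3, 1.91], [-1.27, 1.3], [0.12, 2.57], [-1.44, 4.58], [0.2, 2.03], [-3.05, 3.05]. Speed limits (rad/s): [2.79, 2.79, 3.14, 3.14, 3.14, 3.14, 3.14].

### API

Orientations are given as a rotation vector (axis times angle).
In Python, from cell import bot gives the robot as it stands.
- The arm moves only by the tool servo_tool, never from a script. Its argument "increments" is text: rows parted by semicolons, each of 5 numbers parted by spaces: the shift along the world's x, y, z in m, then the turn about the world's z in degrees, then the gripper command: -1 is fully open, 1 is shut, values between are in proportion. A call has 1 to 8 rows; each row shifts and turns the commanded pose from where the row before left it; what a row does not reach is not made up. A row lasts 1/10 s, in which the tool goes at most 50 mm and 8.59 degrees, less where a joint would pass 70% of its speed; a pose out of reach is approached as far as the arm can. A call is refused whole if a number of a shift passes 0.05 or a number of a turn 8.59, either way. A call with a gripper value outside its range is refused whole. The fingers move at their own pace and stop on an object; "grip_force" is the grip in N (left out, the last holds). Time passes only in rows, so rows that do not move let the fingers close. It gives the time, the measured TCP pose, the force, the opening and the grip force at its end, in the units of the state.
- bot.state(): the state, without advancing time (a new reading comes with each control period).
- bot.capture(name): name is "side" or "top" or "wrist"; returns (picture, depth): 420x560x3 uint8, blue, green, red; 420x560 float32, m along the optical axis (not along the pixel's ray), 0 where there is no reading.
- bot.camera_params(name): a dict with "fx", "fy", "cx", "cy" (pixels), "extrinsics" (4x4, takes a point from camera to world coordinates). Camera axes: x right, y up, looking along -z (the intrinsics and any distortion apply to the point x, -y, -z); pixel columns grow to the right and rows downward; lengths in m; the calibration is good to about 2 mm. A picture is of the moment at which its call begins: read the wrist's pose just before it. camera_params takes no time and is no camera call; for the wrist camera it gives the pose at the moment of the call.
- bot.finish_job(): hands the job in; it is judged then, once.
The state is a dict: "time": time; "joint_pos": joint angles; "qd": joint speeds; "tau": joint torques, N m; "tcp_pos": TCP position; "ee_rot": TCP orientation; "wrist_force": force on the tool from outside, world axes, zero at the start; "torque": the same for the moment, N m; "width": finger opening in m; "gripper_force": force on a finger pad.
Only numpy, scipy, OpenCV 4.12 (cv2) and the standard library are available. Lean on these libraries where they do the work, as an engineer would, in place of code of your own. Each camera call takes 0.05 s, during which the arm holds its last target. There are 200 camera calls.

## Working session

There is one attempt and no reset: what is moved stays moved. The work goes in short steps, Python scripts to look and compute and a tool call to move; the robot and the scene stay as the last step left them, time stands still between calls to the robot, and variables do not carry over. Pictures are saved under pics/ and viewed, at most 10 in all, crops included, and the job is handed in when it is done.

Besides the shell and the picture viewer there is one more tool, called as a command line: name --argument value ..., lists and objects as JSON in quotes. servo_tool: Moves the arm, as the interface text tells. Its arguments: {"type":"object","properties":{"increments":{"type":"string"},"grip_force":{"type":"number"}},"required":["increments"]}

```bash
mkdir -p pics
cat > h.py <<'E'
import numpy as np, cv2
from cell import bot
def cap(n):
    P=bot.camera_params(n); im,d=bot.capture(n); return P,im,d
def cloud(P,d):
    v,u=np.mgrid[:d.shape[0],:d.shape[1]]
    p=np.stack([(u-P['cx'])/P['fx']*d,-(v-P['cy'])/P['fy']*d,-d],-1)
    E=np.array(P['extrinsics']); return p@E[:3,:3].T+E[:3,3]
def ray(P,u,v,z):
    E=np.array(P['extrinsics']); r=E[:3,:3]@np.array([(u-P['cx'])/P['fx'],-(v-P['cy'])/P['fy'],-1]); o=E[:3,3]
    return o+r*(z-o[2])/r[2]
E
python3 - <<'E'
from h import *
for n in('top','side'):
    P,im,d=cap(n); cv2.imwrite(f'pics/{n}0.png',im); np.savez(f'{n}0.npz',im=im,d=d)
    print(n,{k:np.round(v,4).tolist() for k,v in P.items()},(d>0).mean())
P,im,d=cap('wrist'); print({k:np.round(v,4).tolist() for k,v in P.items()})
print(bot.state(),bot.tcp_to_grasp)
E
```

```text
top {'fx': 522.8122, 'fy': 522.8122, 'cx': 281.9038, 'cy': 218.2909, 'extrinsics': [[-0.003, 0.9947, -0.1024, 0.4127], [-1.0, -0.0032, -0.0019, -0.0147], [-0.0023, 0.1024, 0.9947, 1.6261], [0.0, 0.0, 0.0, 1.0]]} 0.9961522108843538
side {'fx': 485.4904, 'fy': 485.4904, 'cx': 290.9576, 'cy': 206.5334, 'extrinsics': [[0.8331, 0.3463, -0.4313, -0.1683], [-0.5531, 0.5105, -0.6585, -1.0839], [-0.0078, 0.7871, 0.6168, 1.0884], [0.0, 0.0, 0.0, 1.0]]} 0.9911734693877551
{'fx': 338.732, 'fy': 338.732, 'cx': 277.429, 'cy': 209.9454, 'extrinsics': [[0.414, -0.8746, -0.2523, 0.1622], [0.9103, 0.3972, 0.1168, 0.5297], [-0.002, -0.278, 0.9606, 0.3741], [0.0, 0.0, 0.0, 1.0]]}
{'time': 0.15, 'joint_pos': array([-1.18571202,  0.31151204,  0.01400231,  1.51264631, -0.00435916,
        1.31917999, -0.02723093]), 'qd': array([-0.00096879, -0.00184069,  0.0015929 , -0.00446509, -0.00125126,
        0.00065393, -0.00131386]), 'tau': array([ 2.54575070e-04, -3.80273402e+01,  1.46070421e-01, -2.30848163e+01,
        1.21200312e-02,  9.67936416e-03,  4.81351226e-07]), 'tcp_pos': array([0.22745408, 0.50018696, 0.2305042 ]), 'ee_rot': array([-6.65188736e-01, -3.07010897e+00,  2.66749686e-03]), 'wrist_force': array([-0.08196437,  0.29071951, -0.59211409]), 'torque': array([ 0.03640086,  0.00783264, -0.04168017]), 'gripper_force': 0.0, 'width': 0.08527581673667654} 0.0187
```

View pics/top0.png

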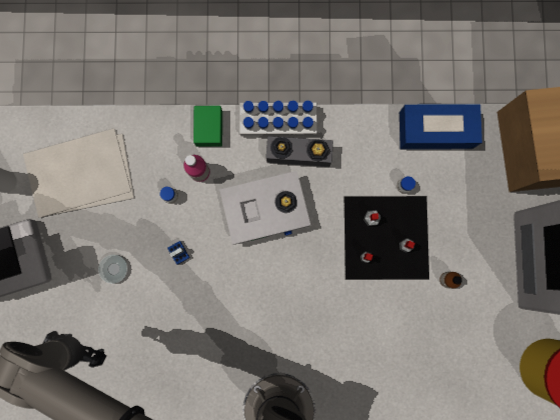

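View pics/side0.png

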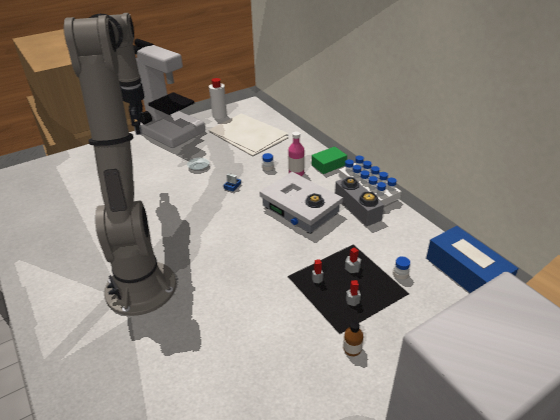

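The top view shows the block at (178,252), mixer recess at (251,210), boss at (286,201), and red handles at (375,217), (410,245) and (368,257). jar_b is at (408,184) and the amber bottle at (453,280). The side view agrees.

Run:
```python
from h import *
D=np.load('top0.npz'); im,d=D['im'],D['d']; P=bot.camera_params('top'); C=cloud(P,d)
hsv=cv2.cvtColor(im,cv2.COLOR_BGR2HSV)
H,S,V=[hsv[...,i].astype(int) for i in range(3)]
def blobs(m,name,z,a0=8,win=None):
    m=m.astype(np.uint8)
    if win: w=np.zeros_like(m);w[win[1]:win[3],win[0]:win[2]]=1;m&=w
    n,l,s,c=cv2.connectedComponentsWithStats(m)
    for i in range(1,n):
        if s[i,4]>=a0:
            q=C[l==i]; r=cv2.minAreaRect(np.float32([ray(P,u,v,z)[:2] for v,u in np.argwhere(l==i)]))
            print(name,c[i].round(1),s[i,4],'ray',ray(P,*c[i],z)[:2].round(4),'zmed',np.median(q[:,2]).round(3),'rect',np.round(r[0],3),np.round(r[1],3),round(r[2],1))
blobs(((H<8)|(H>172))&(S>150)&(V>100),'red',.078,8,(340,190,430,285))
blobs((H>100)&(H<130)&(S>120),'blue',.02,20,(150,230,200,280))
blobs((C[...,2]>.062)&(C[...,2]<.095),'mixer',.072,500,(210,160,320,250))
blobs((C[...,2]<.064)&(C[...,2]>.04),'recess',.052,40,(235,190,268,230))
blobs((H>12)&(H<35)&(S>90)&(V>80),'brass',.094,10,(210,130,340,220))
blobs((V<70)&(C[...,2]>.06),'boss',.076,40,(270,185,305,220))
```

```text
red [374.7 215.8] 30 ray [ 0.5785 -0.2879] zmed 0.078 rect [ 0.58  -0.287] [0.015 0.015] 88.8
red [410.5 244. ] 30 ray [ 0.4943 -0.3922] zmed 0.077 rect [ 0.494 -0.392] [0.016 0.015] 62.9
red [368.5 256.4] 30 ray [ 0.4582 -0.267 ] zmed 0.078 rect [ 0.458 -0.267] [0.015 0.015] 88.9
blue [178.8 252.5] 167 ray [0.4736 0.3051] zmed 0.019 rect [0.475 0.307] [0.059 0.043] 29.9
mixer [265.  207.1] 4183 ray [0.6066 0.0387] zmed 0.072 rect [0.606 0.042] [0.171 0.24 ] 13.8
recess [249.6 210.8] 320 ray [0.598  0.0863] zmed 0.053 rect [0.598 0.087] [0.063 0.047] 14.0
brass [281.1 146.1] 36 ray [ 0.7873 -0.0099] zmed 0.09 rect [ 0.788 -0.01 ] [0.018 0.018] 89.8
brass [317.6 148.7] 105 ray [ 0.779  -0.1191] zmed 0.089 rect [ 0.779 -0.119] [0.033 0.034] 56.3
brass [285.3 200.9] 71 ray [ 0.6219 -0.022 ] zmed 0.089 rect [ 0.623 -0.023] [0.027 0.027] 89.8
boss [285.9 201.5] 276 ray [ 0.6228 -0.024 ] zmed 0.078 rect [ 0.623 -0.024] [0.06  0.063] 89.9
```

servo_tool --increments "0.031 -0.024 -0.005 -4.45 -1;0.031 -0.024 -0.005 -4.45 -1;0.031 -0.024 -0.005 -4.45 -1;0.031 -0.024 -0.005 -4.45 -1;0.031 -0.024 -0.005 -4.45 -1;0.031 -0.024 -0.005 -4.45 -1;0.031 -0.024 -0.005 -4.45 -1;0.029 -0.026 -0.005 -4.45 -1" --grip_force 60

```text
time: 0.95
tcp_pos: [0.4746, 0.3057, 0.1908]
ee_rot: [-1.576, -2.718, 0.0]
wrist_force: [0.1, 0.6, 0.2]
width: 0.0851
gripper_force: 0.0
```

```bash
cat >> h.py <<'E'
def toolang():
    r=bot.state()['ee_rot']; y=cv2.Rodrigues(np.array(r,float))[0][:,1]; return np.degrees(np.arctan2(y[1],y[0]))
E
python3 - <<'E'
from h import *
s=bot.state();P,im,d=cap('wrist');C=cloud(P,d);cv2.imwrite('pics/w1.png',im)
print(s['time'],s['tcp_pos'],toolang())
hsv=cv2.cvtColor(im,cv2.COLOR_BGR2HSV)
m=(hsv[...,0]>100)&(hsv[...,0]<130)&(hsv[...,1]>100)
for lo,hi,mm in((.012,.028,m),(.046,.062,m|True)):
    k=(C[...,2]>lo)&(C[...,2]<hi)&mm
    k&=np.hypot(C[...,0]-.474,C[...,1]-.306)<.06
    q=C[k]; r=cv2.minAreaRect(np.float32(q[:,:2])); print(len(q),np.round(r[0],4),np.round(r[1],4),r[2],np.median(q[:,2]))
E
```

```text
0.95 [0.47461621 0.30573429 0.19078442] 28.992975355949817
1924 [0.4733 0.3096] [0.0595 0.0444] 29.547910690307617 0.020973735260116227
628 [0.4734 0.3098] [0.0112 0.0374] 29.73891258239746 0.05500392906945664
```

View pics/w1.png

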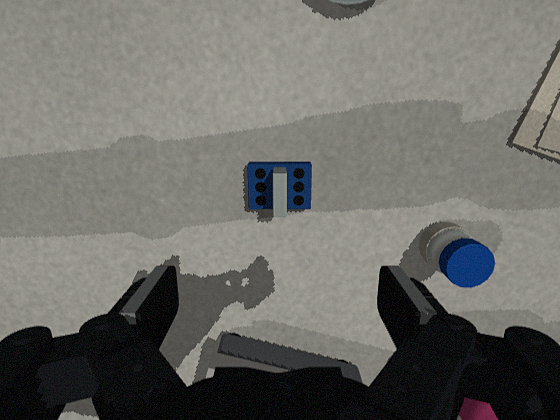

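The wrist view shows the block at (280,187) with its bar upright, and the measurement puts it at (0.4733, 0.3097) and 29.7°. Grip the bar next.

servo_tool --increments "-0.001 0.004 -0.03 0.7 -1;0 0 -0.04 0 -1;0 0 -0.04 0 -1;0 0 -0.035 0 -1;0 0 -0.02 0 -1;0 0 0 0 1;0 0 0 0 1;0 0 0 0 1" --grip_force 60

```text
time: 1.8
tcp_pos: [0.474, 0.3116, 0.028]
ee_rot: [1.554, 2.728, 0.005]
wrist_force: [0.9, 0.6, 0.5]
width: 0.0439
gripper_force: 0.0
```

servo_tool --increments "0 0 0 0 1;0 0 0 0 1;0 0 0 0 1"

```text
time: 2.1
tcp_pos: [0.4737, 0.3114, 0.0278]
ee_rot: [1.555, 2.728, 0.004]
wrist_force: [-0.8, -0.2, 3.6]
width: 0.0105
gripper_force: 60.6
```

servo_tool --increments "0 0 0.04 0 1;0 0 0.05 0 1;0.01 -0.02 0.04 0 1;0.023 -0.04 0.02 -3 1;0.023 -0.04 0.02 -3 1;0.023 -0.04 0 -3 1;0.023 -0.04 0 -3 1;0.021 -0.04 0 -3.7 1"

```text
time: 2.9
tcp_pos: [0.5956, 0.0895, 0.1957]
ee_rot: [-1.916, -2.489, 0.001]
wrist_force: [0.1, -0.1, -2.7]
width: 0.011
gripper_force: 59.8
```

servo_tool --increments "0 -0.005 0 0 1;0 0 0 0 1"

```text
time: 3.1
tcp_pos: [0.5951, 0.0828, 0.1953]
ee_rot: [-1.92, -2.486, 0.004]
wrist_force: [0.5, 0.7, -2.5]
width: 0.0112
gripper_force: 59.8
```

Run:
```python
from h import *
s=bot.state();P,im,d=cap('wrist');C=cloud(P,d);cv2.imwrite('pics/w2.png',im);np.savez('w2.npz',C=C,im=im)
print(s['time'],s['tcp_pos'],s['ee_rot'],s['width'],toolang())
k=(C[...,2]>.04)&(C[...,2]<.062)&(abs(C[...,0]-.598)<.06)&(abs(C[...,1]-.087)<.05)
q=C[k]; r=cv2.minAreaRect(np.float32(q[:,:2])); print(len(q),np.round(r[0],4),np.round(r[1],4),r[2],np.median(q[:,2]))
```

```text
3.1 [0.59509295 0.08282939 0.19530446] [-1.91998065 -2.48606002  0.00367907] 0.011217318339250394 14.887974605968143
3270 [0.5958 0.0857] [0.0634 0.0399] 13.964876174926758 0.053057129546577736
```

View pics/w2.png

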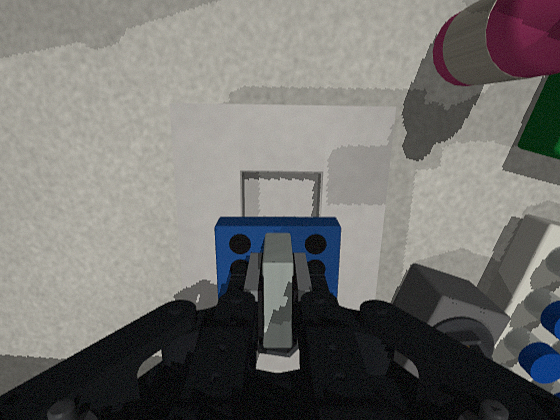

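The wrist view shows the held block at (278,265), partly hiding the recess, whose far rim runs (242,171)–(322,171). I'll compare the block's edges with the recess edges in this same view.

Run:
```python
from h import *
D=np.load('w2.npz');C,im=D['C'],D['im'];P=bot.camera_params('wrist')
a=np.radians(14);X=np.array([np.cos(a),np.sin(a)]);Y=np.array([-np.sin(a),np.cos(a)])
T=np.array([.5951,.0828]); L=C[...,:2]-T; x=L@X; y=L@Y; z=C[...,2]
for r in range(160,226,3): print(r,[ (round(1000*y[r,c]),round(1000*z[r,c])) for c in (262,282,302)],end=' ')
print()
for r in (185,195,205): 
  for c in list(range(234,252,2))+list(range(312,330,2)): print(c,(round(1000*x[r,c],1),round(1000*z[r,c])),end=' ')
  print()
for c in list(range(210,226,2))+list(range(332,348,2)): print(c,(round(1000*x[235,c],1),round(1000*z[235,c])),end=' ')
hsv=cv2.cvtColor(im,cv2.COLOR_BGR2HSV)
m=(hsv[...,0]>100)&(hsv[...,0]<130)&(hsv[...,1]>100)&(z>.1)
m[:, 400:]=0
q=np.argwhere(m); print('block px',q.min(0),q.max(0),'z',np.percentile(z[m],[5,50,95]))
t=m&(abs(z-np.median(z[m]))<.003)
print('x',np.percentile(x[t],[.5,99.5]),'ymax',np.percentile(y[t],99.5))
r=cv2.minAreaRect(np.float32(C[t][:,:2]));print(r)
d=(abs(z-.073)<.006); q=C[d&(abs(x)<.14)&(y<.14)]; n,l,s,c=cv2.connectedComponentsWithStats(d.astype(np.uint8)); i=1+s[1:,4].argmax(); k=l==i
print('deck x',np.percentile(x[k],[.3,99.7]),'y',np.percentile(y[k],[.3,99.7]),'z',np.median(z[k]))
```

```text
160 [(35, 74), (35, 73), (35, 74)] 163 [(32, 72), (32, 73), (32, 72)] 166 [(30, 72), (30, 72), (30, 73)] 169 [(27, 73), (28, 74), (27, 71)] 172 [(21, 53), (22, 54), (25, 71)] 175 [(19, 54), (19, 53), (19, 52)] 178 [(16, 53), (17, 53), (17, 53)] 181 [(14, 52), (14, 53), (14, 52)] 184 [(11, 54), (11, 53), (12, 53)] 187 [(8, 52), (9, 52), (9, 53)] 190 [(6, 53), (6, 53), (6, 53)] 193 [(3, 52), (4, 54), (3, 53)] 196 [(0, 52), (1, 53), (1, 54)] 199 [(-2, 54), (-2, 54), (-2, 53)] 202 [(-5, 53), (-5, 52), (-5, 53)] 205 [(-8, 53), (-7, 53), (-7, 53)] 208 [(-11, 52), (-10, 53), (-10, 53)] 211 [(-13, 53), (-13, 54), (-12, 54)] 214 [(-16, 53), (-16, 53), (-15, 54)] 217 [(20, 176), (20, 176), (20, 175)] 220 [(20, 180), (20, 181), (20, 180)] 223 [(20, 184), (20, 185), (20, 185)] 
234 (np.float64(-36.1), 73) 236 (np.float64(-34.6), 73) 238 (np.float64(-32.8), 74) 240 (np.float64(-31.3), 73) 242 (np.float64(-30.1), 70) 244 (np.float64(-30.2), 52) 246 (np.float64(-28.4), 53) 248 (np.float64(-26.8), 52) 250 (np.float64(-25.0), 52) 312 (np.float64(28.5), 52) 314 (np.float64(30.1), 53) 316 (np.float64(3
[... 1226 characters left out ...]
np.float64(-54.1), 72) 216 (np.float64(-30.0), 189) 218 (np.float64(-29.2), 188) 220 (np.float64(-28.2), 189) 222 (np.float64(-27.3), 188) 224 (np.float64(-26.1), 190) 332 (np.float64(24.9), 187) 334 (np.float64(25.7), 188) 336 (np.float64(26.9), 187) 338 (np.float64(27.5), 189) 340 (np.float64(28.5), 189) 342 (np.float64(53.0), 74) 344 (np.float64(54.7), 73) 346 (np.float64(56.2), 74) block px [217   0] [419 399] z [0.18099644 0.18922722 0.28560813]
x [-0.03059394  0.02867705] ymax 0.020276190179682192
((0.5938523411750793, 0.08344379812479019), (0.059850890189409256, 0.03913312405347824), 14.674356460571289)
deck x [-0.08333623  0.0859986 ] y [-0.09494342  0.07646738] z 0.07304655397078047
```

servo_tool --increments "0.001 0.004 -0.03 -0.7 1;0 0 -0.035 0 1;0 0 -0.02 0 1;0 0 0 0 1;0 0 0 0 1"

```text
time: 3.65
tcp_pos: [0.5959, 0.0924, 0.1112]
ee_rot: [-1.924, -2.482, -0.001]
wrist_force: [0.4, 0.5, -2.5]
width: 0.0108
gripper_force: 59.7
```

Run:
```python
from h import *
s=bot.state();P,im,d=cap('wrist');C=cloud(P,d)
print(s['time'],s['tcp_pos'],s['wrist_force'],toolang())
a=np.radians(14);X=np.array([np.cos(a),np.sin(a)]);Y=np.array([-np.sin(a),np.cos(a)])
L=C[...,:2]-s['tcp_pos'][:2]; x=L@X; y=L@Y; z=C[...,2]
for c in (255,280,305): print([(r,round(1000*y[r,c],1),round(1000*z[r,c])) for r in range(170,240,3)])
hsv=cv2.cvtColor(im,cv2.COLOR_BGR2HSV)
m=(hsv[...,0]>100)&(hsv[...,0]<130)&(hsv[...,1]>100)&(abs(z-.1)<.012); m[:,400:]=0
print('z',np.median(z[m]),'x',np.percentile(x[m],[.5,99.5]),'ymax',np.percentile(y[m],99.5))
cv2.imwrite('pics/w3.png',im)
```

```text
3.65 [0.59594104 0.09244128 0.11121561] [ 0.43546636  0.49551779 -2.48766127] 14.387731044910305
[(170, np.float64(40.7), 73), (173, np.float64(38.9), 72), (176, np.float64(37.3), 72), (179, np.float64(35.9), 74), (182, np.float64(34.4), 74), (185, np.float64(32.6), 74), (188, np.float64(30.8), 73), (191, np.float64(28.8), 72), (194, np.float64(27.3), 73), (197, np.float64(25.8), 73), (200, np.float64(23.8), 72), (203, np.float64(22.2), 73), (206, np.float64(20.4), 73), (209, np.float64(18.9), 74), (212, np.float64(16.8), 72), (215, np.float64(9.5), 54), (218, np.float64(20.0), 94), (221, np.float64(19.7), 98), (224, np.float64(20.0), 103), (227, np.float64(18.7), 104), (230, np.float64(17.1), 103), (233, np.float64(15.9), 104), (236, np.float64(14.4), 104), (239, np.float64(12.8), 104)]
[(170, np.float64(40.8), 73), (173, np.float64(39.2), 73), (176, np.float64(37.6), 73), (179, np.float64(36.1), 74), (182, np.float64(34.3), 74), (185, np.float64(32.4), 72), (188, np.float64(31.1), 74), (191, np.float64(28.9), 72), (194, np.float64(27.7), 74), (197, np.float64(26.0), 74), (200, np.f
[... 478 characters left out ...]
7.6), 73), (179, np.float64(36.1), 73), (182, np.float64(34.4), 74), (185, np.float64(32.7), 73), (188, np.float64(30.8), 72), (191, np.float64(29.2), 73), (194, np.float64(27.6), 73), (197, np.float64(26.0), 73), (200, np.float64(24.3), 73), (203, np.float64(22.5), 73), (206, np.float64(20.8), 73), (209, np.float64(19.2), 74), (212, np.float64(17.4), 73), (215, np.float64(9.3), 53), (218, np.float64(20.2), 94), (221, np.float64(20.0), 98), (224, np.float64(19.9), 102), (227, np.float64(19.0), 104), (230, np.float64(17.6), 104), (233, np.float64(16.0), 104), (236, np.float64(14.6), 104), (239, np.float64(13.3), 105)]
z 0.10419510119690589 x [-0.03059392  0.02868681] ymax 0.020348069795047292
```

View pics/w3.png

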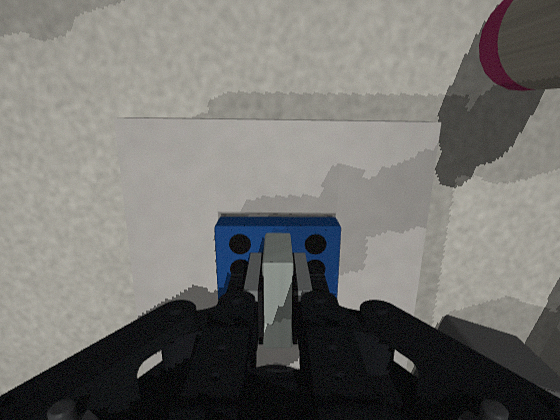

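The close view shows the recess rim peeking out at row 214 over cols 219–337, so the block is about 5 mm too far toward +y'. Shift it back.

servo_tool --increments "0.001 -0.005 0 -0.4 1;0 0 -0.01 0 1;0 0 0 0 1;0 0 0 0 1"

```text
time: 4.1
tcp_pos: [0.597, 0.0851, 0.1008]
ee_rot: [-1.937, -2.472, 0.001]
wrist_force: [1.0, 0.6, -3.1]
width: 0.011
gripper_force: 59.7
```

servo_tool --increments "0 0.001 0 0 1;0 0 0 0 1"

```text
time: 4.3
tcp_pos: [0.5975, 0.0866, 0.1013]
ee_rot: [1.937, 2.473, 0.001]
wrist_force: [0.1, 0.4, -2.4]
width: 0.0105
gripper_force: 59.7
```

servo_tool --increments "-0.0005 0.0005 -0.006 0 1;0 0 -0.005 0 1;0 0 -0.004 0 1;0 0 0 0 1"

```text
time: 4.7
tcp_pos: [0.596, 0.0866, 0.0849]
ee_rot: [-1.937, -2.472, 0.003]
wrist_force: [-0.3, -0.3, -2.6]
width: 0.0108
gripper_force: 59.8
```

servo_tool --increments "0 0 -0.005 0 1;0 0 -0.004 0 1;0 0 0 0 1"

```text
time: 5.0
tcp_pos: [0.5976, 0.0867, 0.0798]
ee_rot: [1.937, 2.472, 0.003]
wrist_force: [-4.1, -0.7, 9.7]
width: 0.0112
gripper_force: 61.6
```

servo_tool --increments "0 0 -0.004 0 1;0 0 0 0 1;0 0 0.002 0 0.6;0 0 0 0 0.2;0 0 0 0 0.2;0 0 0.03 0 0.2;0 0 0.04 0 0.2;0 0 0.03 0 0.2"

```text
time: 5.8
tcp_pos: [0.5973, 0.0866, 0.1763]
ee_rot: [1.937, 2.472, 0.0]
wrist_force: [0.9, 0.4, -0.3]
width: 0.0339
gripper_force: 0.0
```

Run:
```python
from h import *
s=bot.state();P,im,d=cap('wrist');C=cloud(P,d);z=C[...,2];cv2.imwrite('pics/w4.png',im)
print(s['time'],s['tcp_pos'],s['wrist_force'],s['width'],toolang())
hsv=cv2.cvtColor(im,cv2.COLOR_BGR2HSV)
m=(hsv[...,0]>100)&(hsv[...,0]<130)&(hsv[...,1]>100)&(np.hypot(C[...,0]-.597,C[...,1]-.087)<.05)
r=cv2.minAreaRect(np.float32(C[m][:,:2]));print('block',r,np.percentile(z[m],[10,50,90]))
w=(hsv[...,1]<60)&(np.hypot(C[...,0]-.597,C[...,1]-.087)<.07)&(abs(z-.072)<.01)
print('deck',np.median(z[w]))
A=np.c_[C[m][:,:2],np.ones(m.sum())];print(np.linalg.lstsq(A,z[m],rcond=None)[0][:2])
```

```text
5.8 [0.59731944 0.08656127 0.17632414] [ 0.89192598  0.35435317 -0.31540842] 0.0339478243016823 13.85167712274373
block ((0.5973791480064392, 0.08519665151834488), (0.09896957874298096, 0.045514706522226334), 14.824997901916504) [0.07250069 0.23146564 0.26353767]
deck 0.07304344494954669
[-0.5726031   2.91031107]
```

View pics/w4.png

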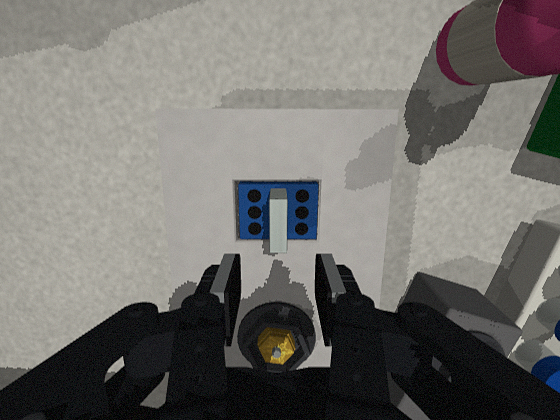

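The block is in the recess at (278,210) and the nut is visible at (276,346). Confirm that it is flush, then measure the boss.

Run:
```python
from h import *
P,im,d=cap('wrist');C=cloud(P,d);z=C[...,2]
hsv=cv2.cvtColor(im,cv2.COLOR_BGR2HSV)
m=(hsv[...,0]>100)&(hsv[...,0]<130)&(hsv[...,1]>100)&(np.hypot(C[...,0]-.597,C[...,1]-.087)<.05)&(z<.1)
r=cv2.minAreaRect(np.float32(C[m][:,:2]));print('block',r,np.percentile(z[m],[10,50,90]))
A=np.c_[C[m][:,:2],np.ones(m.sum())];print('tilt',np.linalg.lstsq(A,z[m],rcond=None)[0][:2])
near=np.hypot(C[...,0]-.623,C[...,1]+.024)<.04
b=(hsv[...,0]>12)&(hsv[...,0]<35)&(hsv[...,1]>90)&(hsv[...,2]>70)&near&(z<.1)
print('nut',cv2.minEnclosingCircle(np.float32(C[b][:,:2])),np.median(z[b]))
k=near&(z>.080)&(z<.097)&(hsv[...,2]<90)
print('boss rim',cv2.minEnclosingCircle(np.float32(C[k][:,:2])),k.sum())
```

```text
block ((0.5961413979530334, 0.08374834805727005), (0.0624154657125473, 0.04611731320619583), 13.533182144165039) [0.07184987 0.07299975 0.07390012]
tilt [ 0.00593805 -0.00251547]
nut ((0.6244456768035889, -0.025195984169840813), 0.01964939571917057) 0.09090119728704585
boss rim ((0.6222678422927856, -0.021669380366802216), 0.027976717799901962) 2276
```

servo_tool --increments "0.008 -0.035 0.02 0 -0.2;0.008 -0.035 0 0 -0.2;0.007 -0.03 0 0 -0.2;0 0 0 0 -0.2;0 0 0 0 -0.2"

```text
time: 6.4
tcp_pos: [0.6194, -0.0144, 0.1936]
ee_rot: [-1.94, -2.469, 0.002]
wrist_force: [-0.2, 0.5, -0.1]
width: 0.0515
gripper_force: 0.0
```

Run:
```python
from h import *
s=bot.state();P,im,d=cap('wrist');C=cloud(P,d);z=C[...,2]
print(s['time'],s['tcp_pos'],toolang())
hsv=cv2.cvtColor(im,cv2.COLOR_BGR2HSV)
near=np.hypot(C[...,0]-.623,C[...,1]+.024)<.045
b=((hsv[...,0]>12)&(hsv[...,0]<35)&(hsv[...,1]>90)&(hsv[...,2]>70)&near&(z<.12)&(z>.08))
b=cv2.morphologyEx(b.astype(np.uint8),cv2.MORPH_CLOSE,np.ones((5,5)))
h=cv2.convexHull(np.float32([ray(P,u,v,.0905)[:2] for v,u in np.argwhere(b)])).reshape(-1,2)
c,rad=cv2.minEnclosingCircle(h); print('nut',np.round(c,4),rad)
M=cv2.moments(h*1000); print('moment c',M['m10']/M['m00'],M['m01']/M['m00'],'area',M['m00'],'flat27*.866=',.866*27**2)
c=np.array([M['m10']/M['m00'],M['m01']/M['m00']])/1000
a=np.radians(np.arange(0,60,1.0))
w=[sum((h@np.array([np.cos(t+k),np.sin(t+k)])).ptp() if hasattr(h,'ptp') else np.ptp(h@np.array([np.cos(t+k),np.sin(t+k)])) for k in np.radians([0,60,120]))/3 for t in a]
print('min width flats normal angle',np.degrees(a[np.argmin(w)]),min(w),'max',np.degrees(a[np.argmax(w)]),max(w))
k=near&(z>.074)&(hsv[...,2]<95)&(z<.11); g=np.float32([ray(P,u,v,.078)[:2] for v,u in np.argwhere(k)])
print('boss disc',cv2.minEnclosingCircle(g), g.min(0),g.max(0))
v,u=np.argwhere(b).mean(0).astype(int); print(u,v)
cv2.imwrite('pics/n.png',cv2.resize(im[v-70:v+70,u-90:u+90],None,fx=4,fy=4,interpolation=cv2.INTER_CUBIC))
# socket candidates from hover
```

```text
6.4 [ 0.61938301 -0.01442489  0.19364973] 13.861503081939512
nut [ 0.6214 -0.0204] 0.016090476885437965
moment c 621.6067535829077 -20.38418998985108 area 650.4838017025613 flat27*.866= 631.314
min width flats normal angle 35.0 0.027742684691175145 max 4.0 0.030965287406341847
boss disc ((0.6252281665802002, -0.026941973716020584), 0.0389721542596817) [ 0.5893455  -0.06292071] [0.6545629  0.01103165]
279 216
```

View pics/n.png

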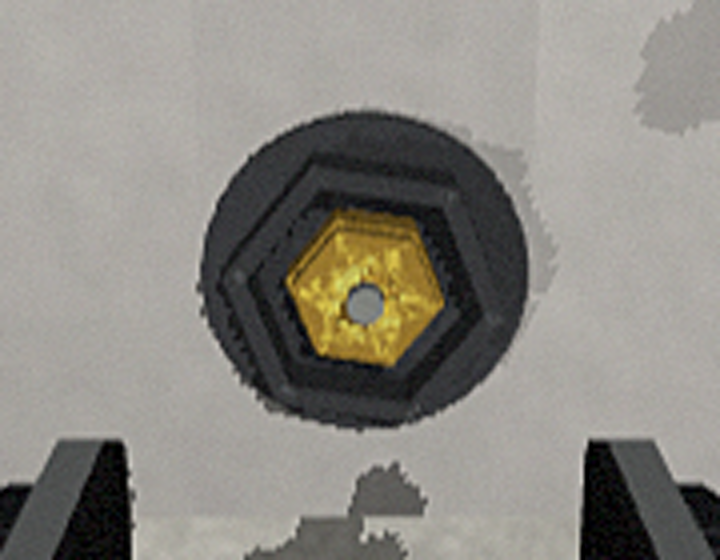

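The nut is visible at (280,222), with flats normal at about 34.5° and about 27 mm across flats. Next, the sockets.

servo_tool --increments "-0.015 -0.04 0.005 0 -1;-0.015 -0.04 0.005 0 -1;-0.015 -0.04 0.005 0 -1;-0.015 -0.04 0.005 0 -1;-0.015 -0.04 0.005 0 -1;-0.015 -0.04 0.005 0 -1;-0.015 -0.04 0 0 -1;-0.015 -0.04 0 0 -1"

```text
time: 7.25
tcp_pos: [0.5005, -0.3324, 0.2247]
ee_rot: [-1.932, -2.477, -0.003]
wrist_force: [0.3, -0.0, -0.2]
width: 0.0855
gripper_force: 0.0
```

Run:
```python
from h import *
s=bot.state();P,im,d=cap('wrist');C=cloud(P,d);z=C[...,2];cv2.imwrite('pics/s.png',im);np.savez('s.npz',im=im,C=C)
print(s['time'],s['tcp_pos'],toolang())
hsv=cv2.cvtColor(im,cv2.COLOR_BGR2HSV)
red=((hsv[...,0]<8)|(hsv[...,0]>172))&(hsv[...,1]>130)&(hsv[...,2]>60)
for p in((.579,-.288),(.494,-.392),(.458,-.267)):
    n=np.hypot(C[...,0]-p[0],C[...,1]-p[1])<.04
    t=red&n&(abs(z-.078)<.004)
    if t.sum()<20: print('no');continue
    r=cv2.minAreaRect(np.float32(C[t][:,:2])); 
    q=n&(abs(z-.034)<.005)&(hsv[...,1]<90); Q=C[q][:,:2]; c=np.array(r[0])
    rr=np.hypot(*(Q-c).T)
    print(np.round(r[0],4),np.round(r[1],4),r[2],'ring n',q.sum(),np.median(z[q]),'rad p90,99',np.percentile(rr,[90,99]))
    h=cv2.convexHull(np.float32(Q)).reshape(-1,2)
    for off in (0,60,120): a=np.radians(r[2]+off); b=np.radians(r[2]+90+off); print('  ext',[(Q-c)@np.array([np.cos(a),np.sin(a)]).max() if 0 else np.percentile((Q-c)@np.array([np.cos(a),np.sin(a)]),[.5,99.5]).round(4),np.percentile((Q-c)@np.array([np.cos(b),np.sin(b)]),[.5,99.5]).round(4)])
```

```text
7.25 [ 0.50054286 -0.33243477  0.22471727] 13.304255267911282
[ 0.5773 -0.2883] [0.0185 0.018 ] 5.907843589782715 ring n 1007 0.034921353560232404 rad p90,99 [0.0219726  0.02377568]
  ext [array([-0.0212,  0.0208]), array([-0.0228,  0.0234])]
  ext [array([-0.0209,  0.0213]), array([-0.018 ,  0.0233])]
  ext [array([-0.0211,  0.0213]), array([-0.0229,  0.0232])]
[ 0.4932 -0.3923] [0.0184 0.0182] 64.8349838256836 ring n 518 0.034865878859202004 rad p90,99 [0.01853829 0.01995206]
  ext [array([-0.0158,  0.0198]), array([-0.0176,  0.0178])]
  ext [array([-0.0153,  0.0198]), array([-0.0178,  0.0176])]
  ext [array([-0.0195,  0.0196]), array([-0.0178,  0.0111])]
[ 0.4573 -0.2675] [0.0178 0.0177] 70.86726379394531 ring n 291 0.03501660614915564 rad p90,99 [0.01500763 0.01620032]
  ext [array([-0.0154,  0.0159]), array([-0.014 ,  0.0145])]
  ext [array([-0.0154,  0.016 ]), array([-0.0144,  0.014 ])]
  ext [array([-0.0155,  0.0153]), array([-0.0145,  0.014 ])]
```

View pics/s.png

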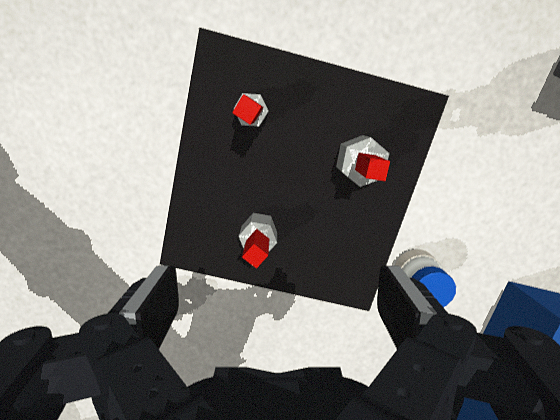

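The middle-size socket, about 35.5 mm across, is at pixel (257,245), i.e. (0.4932, −0.3923). Its hexagon is already aligned with the nut (34.8° against 34.5°). The large one is at (365,162) and the small one at (250,107).

servo_tool --increments "-0.0015 -0.012 -0.01 -7.7 -1;-0.0015 -0.012 -0.02 -7.7 -1;-0.0015 -0.012 -0.025 -7.7 -1;-0.0015 -0.012 -0.025 -7.7 -1;-0.001 -0.012 -0.025 -7.7 -1;0 0 0 0 -1;0 0 0 0 -1"

```text
time: 8.0
tcp_pos: [0.4937, -0.3915, 0.1196]
ee_rot: [-2.639, -1.701, -0.0]
wrist_force: [0.3, 0.0, 1.3]
width: 0.0856
gripper_force: 0.0
```

Run:
```python
from h import *
s=bot.state();print(toolang(),s['tcp_pos'],s['joint_pos'][-1])
P,im,d=cap('wrist');C=cloud(P,d);z=C[...,2]
hsv=cv2.cvtColor(im,cv2.COLOR_BGR2HSV)
t=((hsv[...,0]<8)|(hsv[...,0]>172))&(hsv[...,1]>130)&(hsv[...,2]>60)&(np.hypot(C[...,0]-.493,C[...,1]+.392)<.04)&(abs(z-.078)<.005)
print(t.sum(),cv2.minAreaRect(np.float32(C[t][:,:2])) if t.sum()>9 else '')
```

```text
-24.38726108818207 [ 0.49374961 -0.39146803  0.11957549] 0.5058518236644092
965 ((0.49355825781822205, -0.3925822377204895), (0.018270008265972137, 0.018026409670710564), 64.24093627929688)
```

servo_tool --increments "0 -0.001 -0.03 -0.9 -1;0 0 -0.03 0 -1;0 0 -0.019 0 -1;0 0 0 0 1;0 0 0 0 1;0 0 0 0 1;0 0 0 0 1;0 0 0 0 1" --grip_force 60

```text
time: 8.85
tcp_pos: [0.4938, -0.3952, 0.0429]
ee_rot: [2.655, 1.674, 0.002]
wrist_force: [0.6, -1.4, 0.3]
width: 0.0172
gripper_force: 58.6
```

servo_tool --increments "0 0 0.04 0 1;0 0 0.04 0 1;0 0 0.05 0 1;0 0 0.02 0 1;0 0 0 0 1"

```text
time: 9.35
tcp_pos: [0.4944, -0.3966, 0.1957]
ee_rot: [2.65, 1.671, 0.004]
wrist_force: [0.2, -0.6, -1.6]
width: 0.0172
gripper_force: 59.1
```

servo_tool --increments "0.016 0.046 0 0 1;0.016 0.046 0 0 1;0.016 0.046 0 0 1;0.016 0.046 0 0 1;0.016 0.046 0 0 1;0.016 0.046 0 0 1;0.016 0.046 0 0 1;0.016 0.046 0 0 1"

```text
time: 10.15
tcp_pos: [0.6198, -0.024, 0.1886]
ee_rot: [-2.655, -1.674, 0.005]
wrist_force: [1.4, -0.4, -2.0]
width: 0.0174
gripper_force: 59.1
```

servo_tool --increments "0 0.001 -0.02 0 1;0 0 -0.02 0 1;0 0 0 0 1;0 0 0 0 1"

```text
time: 10.55
tcp_pos: [0.6196, -0.0256, 0.1495]
ee_rot: [-2.657, -1.673, 0.005]
wrist_force: [-0.1, -0.4, -2.0]
width: 0.0169
gripper_force: 59.1
```

Run:
```python
from h import *
s=bot.state();print(toolang(),s['tcp_pos'])
P,im,d=cap('wrist');C=cloud(P,d);np.savez('w5.npz',im=im,C=C);cv2.imwrite('pics/w5.png',im)
```

```text
-25.59532147423125 [ 0.61963373 -0.02556198  0.14950778]
```

View pics/w5.png

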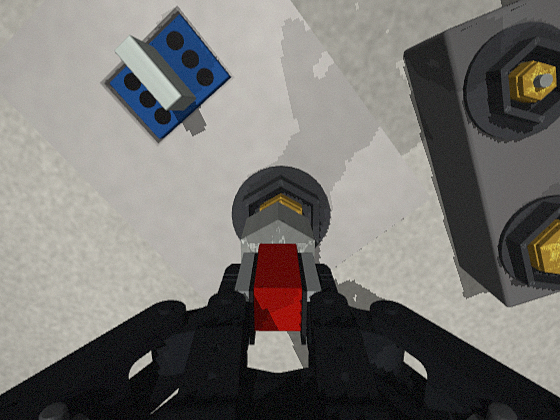

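The view shows the held socket at (278,240) just over the boss, whose disc spans cols 232–330 with its top at row 166. I'll fit the disc circle and the socket's position.

Run:
```python
from h import *
from scipy.optimize import least_squares
D=np.load('w5.npz');im,C=D['im'],D['C'];P=bot.camera_params('wrist');z=C[...,2]
g=cv2.cvtColor(im,cv2.COLOR_BGR2GRAY)
pts=[]
# scan outward->inward from disc centre px (281,213), first dark pixel coming from outside
for t in np.radians(np.arange(150,391,4)):
    prev=None
    for r in np.arange(75,35,-.5):
        u,v=281+r*np.cos(t),213+r*np.sin(t)
        if g[int(v+.5),int(u+.5)]<75:
            break
    zz=z[int(v+.5),int(u+.5)]
    if r<60 and .07<zz<.083: pts.append(ray(P,u,v,.0765)[:2])
pts=np.array(pts)
f=least_squares(lambda p:np.hypot(pts[:,0]-p[0],pts[:,1]-p[1])-.033,[.623,-.023],loss='soft_l1',f_scale=.001)
print('boss',f.x,len(pts),np.abs(f.fun).mean())
f3=least_squares(lambda p:np.hypot(pts[:,0]-p[0],pts[:,1]-p[1])-p[2],[.623,-.023,.033],loss='soft_l1',f_scale=.001);print(f3.x)
hsv=cv2.cvtColor(im,cv2.COLOR_BGR2HSV)
red=((hsv[...,0]<8)|(hsv[...,0]>172))&(hsv[...,1]>130)&(hsv[...,2]>60)&(z>.12)
print('red z',np.percentile(z[red],[2,10,50,90,98]))
T=np.array([.61963,-.02556]);a=np.radians(-25.6);X=np.array([np.cos(a),np.sin(a)]);Y=np.array([-np.sin(a),np.cos(a)])
L=C[...,:2]-T;x=L@X;y=L@Y
print('bar side y (front face) rows',[(r,round(1000*np.median(y[r,265:290]),1),round(1000*np.median(z[r,265:290]))) for r in range(196,300,6)])
for r in (225,232,238,250,260): print(r,[(c,round(1000*x[r,c],1),round(1000*z[r,c])) for c in range(236,322,4)])
print('boss in tool',(f.x-T)@X,(f.x-T)@Y)
```

```text
boss [ 0.62312382 -0.02317089] 61 0.00024192809382608018
[ 0.62320943 -0.02298079  0.03279877]
red z [0.14676915 0.1558224  0.18491313 0.18623477 0.18676235]
bar side y (front face) rows [(196, np.float64(17.4), 78), (202, np.float64(16.4), 90), (208, np.float64(20.1), 116), (214, np.float64(20.3), 128), (220, np.float64(20.5), 138), (226, np.float64(18.6), 142), (232, np.float64(15.6), 142), (238, np.float64(12.4), 141), (244, np.float64(10.6), 145), (250, np.float64(10.7), 152), (256, np.float64(10.6), 158), (262, np.float64(10.6), 164), (268, np.float64(10.6), 170), (274, np.float64(10.7), 175), (280, np.float64(10.6), 180), (286, np.float64(10.7), 185), (292, np.float64(9.0), 186), (298, np.float64(6.6), 186)]
225 [(236, np.float64(-29.0), 77), (240, np.float64(-26.4), 77), (244, np.float64(-22.2), 91), (248, np.float64(-16.2), 126), (252, np.float64(-14.0), 129), (256, np.float64(-11.7), 132), (260, np.float64(-9.4), 136), (264, np.float64(-7.3), 141), (268, np.float64(-5.3), 142), (272, np.float64(-3.4), 142), (276, np.float64(-1.6), 142), (280, np.float64(0.3), 141), (284, np.
[... 2283 characters left out ...]
loat64(-30.6), 72), (240, np.float64(-27.5), 74), (244, np.float64(-14.9), 163), (248, np.float64(-13.1), 164), (252, np.float64(-11.4), 164), (256, np.float64(-9.7), 164), (260, np.float64(-8.1), 162), (264, np.float64(-6.5), 162), (268, np.float64(-4.8), 163), (272, np.float64(-3.1), 163), (276, np.float64(-1.4), 162), (280, np.float64(0.3), 162), (284, np.float64(1.9), 163), (288, np.float64(3.7), 162), (292, np.float64(5.3), 162), (296, np.float64(7.0), 162), (300, np.float64(8.7), 162), (304, np.float64(10.3), 164), (308, np.float64(12.0), 162), (312, np.float64(13.6), 164), (316, np.float64(26.1), 73), (320, np.float64(28.8), 74)]
boss in tool 0.0021185366301750084 0.003664209720806898
```

servo_tool --increments "0.003 0.0005 -0.005 0.3 1;0 0 0 0 1;0 0 0 0 1"

```text
time: 10.9
tcp_pos: [0.6241, -0.025, 0.1464]
ee_rot: [2.653, 1.682, 0.001]
wrist_force: [-0.2, -0.5, -1.7]
width: 0.0173
gripper_force: 59.1
```

servo_tool --increments "-0.0008 0 -0.004 0 1;0 0 -0.004 0 1;0 0 0 0 1"

```text
time: 11.2
tcp_pos: [0.6224, -0.0247, 0.1372]
ee_rot: [-2.652, -1.682, 0.002]
wrist_force: [-0.2, 0.7, -2.0]
width: 0.0172
gripper_force: 59.1
```

servo_tool --increments "0 0 -0.004 0 1;0 0 -0.004 0 1;0 0 0 0 1"

```text
time: 11.5
tcp_pos: [0.6225, -0.0247, 0.1291]
ee_rot: [-2.652, -1.682, 0.002]
wrist_force: [0.8, 0.1, -1.8]
width: 0.0171
gripper_force: 59.1
```

Already 4 mm past the nut top with no force, so it is going on. Continue.

servo_tool --increments "0 0 -0.004 0 1;0 0 -0.004 0 1;0 0 -0.002 0 1;0 0 0 0 1;0 0 0 0 1"

```text
time: 12.0
tcp_pos: [0.6231, -0.0249, 0.12]
ee_rot: [2.653, 1.682, -0.0]
wrist_force: [1.0, 0.1, -1.8]
width: 0.0167
gripper_force: 59.1
```

servo_tool --increments "0 0 -0.003 0 1;0 0 -0.001 0 1;0 0 0 0 1;0 0 0 0 1"

```text
time: 12.4
tcp_pos: [0.6235, -0.0249, 0.1188]
ee_rot: [2.653, 1.682, 0.003]
wrist_force: [-3.7, 0.9, 8.5]
width: 0.0174
gripper_force: 60.7
```

Run:
```python
from h import *
s=bot.state();print(s['time'],toolang(),s['tcp_pos'],s['wrist_force'],s['gripper_force'],s['qd'].round(4))
P,im,d=cap('top');z=cloud(P,d);hsv=cv2.cvtColor(im,cv2.COLOR_BGR2HSV)
m=(((hsv[...,0]<8)|(hsv[...,0]>172))&(hsv[...,1]>150)&(hsv[...,2]>100)).astype(np.uint8)
n,l,st,c=cv2.connectedComponentsWithStats(m)
for i in range(1,n):
    if st[i,4]>8 and 330<c[i][0]<430: print(c[i],st[i,4],np.median(z[l==i],0))
P,im,d=cap('wrist');C=cloud(P,d);z=C[...,2];hsv=cv2.cvtColor(im,cv2.COLOR_BGR2HSV)
k=(hsv[...,1]<60)&(hsv[...,2]>90)&(np.hypot(C[...,0]-.623,C[...,1]+.023)<.021)&(abs(z-.112)<.012)
print('socket shoulder z (expect .110)',k.sum(),np.percentile(z[k],[25,50,75,95]))
```

```text
12.4 -25.235867057308624 [ 0.62354932 -0.02487866  0.11877148] [-3.69199377  0.88502786  8.50963666] 60.674856305122375 [-0.0014 -0.001   0.0004 -0.0003  0.0014 -0.0018  0.002 ]
[370.6 256.6] 10 [ 0.45773303 -0.27323613  0.07661617]
socket shoulder z (expect .110) 1388 [0.1106812  0.11109062 0.11151223 0.11228039]
```

Seated: the TCP stopped at 0.1188 against an expected 0.119, with about 10 N of push and the shoulder at deck level as predicted.

```bash
python3 -c "
from cell import bot
print(bot.finish_job())"
```

```text
the job is handed in; nothing more can be done
None
```

I handed the job in with the tube block flush in the recess and the 27 mm socket gripped, upright and fully seated on the mixer's nut; I picked that socket by measuring nut and socket sizes, so the other two were never moved from the bench.

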